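# Hook a frame corner shut and hold the square in it

### The arm

A 6-joint arm with a two-finger parallel gripper is mounted at the origin on the work surface. World frame = base frame: x ahead of the robot, y to its left, z up, the work surface at z = 0. Lengths are in m, angles in rad, forces in N, time in s.
With the tool pointing down it reaches from about 0.375 to 0.9 m from the base axis. Payload 3.1 kg.
Tool frame: the origin (TCP) lies at the very end of the fingers, on their centre line; the grasp point (between the pads) lies robot.grasp_offset behind it (robot.grasp_offset is the distance from the TCP to the grasp point, in m); z points along the fingers, y is the direction in which the jaws open and shut (so a half turn about z gives the same grasp; the last joint's range is limited). The gripper opens to 87 mm and grips with 3 to 60 N. Pads are 19 mm wide; open, the fingers measure 117 mm over their backs; the gripper's body (75 mm by 190 mm) begins 51 mm behind the grasp point.
Start: joints at [-1.335, 0.527, 1.433, -0, 1.181, -0.178], TCP at [0.252, -0.572, 0.223] pointing down, gripper open.
Joint ranges: [-3.08, 3.08], [-0.75, 2.2], [0.22, 2.44], [-1.43, 4.57], [0, 2.65], [-2.85, 2.85]. Speed limits (rad/s): [2.79, 2.79, 3.14, 3.14, 3.14, 3.14].

### API

Orientations are given as a unit quaternion [x, y, z, w].
In Python, from rig import robot gives the robot as it stands.
- The arm moves only by the tool drive_tool, never from a script. Its argument "targets" is one flat list of numbers, 6 for each row, row after row: the shift along the tool's x, y, z in cm, then the turn, a rotation vector about the tool's x, y, z in degrees. A call has 1 to 12 rows; each row is the pose to reach, as a shift and turn from the pose commanded when the call began, along the tool's axes at that moment; what a row does not reach only later rows make up. A row lasts 1/12 s, in which the tool goes at most 41.7 mm and 7.16 degrees, less where a joint would pass 70% of its speed; a pose out of reach is approached as far as the arm can. A call with a gripper value outside its range is refused whole. "grip" is the gripper command: -1 is fully open, 1 is shut, values between are in proportion, set as the call begins (left out, the last holds). The fingers move at their own pace and stop on an object; "squeeze" is the grip in N (left out, the last holds). Time passes only in rows, so rows that repeat a pose let the fingers close. It gives the time, the measured TCP pose, the force and the opening at its end, in the units of the state.
- robot.get_obs(): the state, without advancing time (a new reading comes with each control period).
- robot.camera(name): name is "side" or "top"; returns (picture, depth): 420x560x3 uint8, red, green, blue; 420x560 float32, m along the optical axis (not along the pixel's ray), 0 where there is no reading.
- robot.calibration(name): a dict with "mtx" (3x3 intrinsics, pixels), "R" (3x3) and "t" (3): a world point X has camera coordinates R X + t. Camera axes: x right, y down, z forward; pixel columns grow to the right and rows downward; lengths in m; the calibration is good to about 2 mm. A picture is of the moment at which its call begins. calibration takes no time and is no camera call.
- robot.hand_in(): hands the job in, once; it reports no verdict.
The state is a dict: "time": time; "q": joint angles; "joint_velocities": joint speeds; "joint_torque": joint torques, N m; "position": TCP position; "tool_rot": TCP orientation; "ft_force": force on the tool from outside, world axes, zero at the start; "moment": the same for the moment, N m; "grip_width": finger opening in m.
Only numpy, scipy, OpenCV 4.12 (cv2) and the standard library are available. Lean on these libraries where they do the work, as an engineer would, in place of code of your own. Each camera call takes 0.05 s, during which the arm holds its last target.

### The job

Swing the brass hook on the glue-up board closed until it rests against its catch pin. Then take the metal carpenter's square by its wooden grip, lay it flat inside the frame corner, press it home until its two outer edges lie flush against the two wooden members, and finish while still gripping it and pressing it against both. The hook must stay closed, and the other things on the bench are to be left where they are.

Things in the scene. Friction and masses are not known exactly. Their poses are not given: they have to be found in the camera images.
- jig: Square plywood glue-up board, 185 x 185 x 12 mm, screwed flat to the bench. Its origin is on the board's underside, straight below the inside corner of the wooden frame; the board reaches from -140 to +45 mm along its x and y. z is up. Two wooden members stand on it and form the corner: plate and stud. The corner is open towards the board's -x and -y. Everything on the board is fixed to it except the hook.
- plate: Pale wooden member fixed on the board, 24 mm high (its top is 36 mm above the bench). Its inner face is the plane x = 0 of the board, from y = -130 to y = 0 mm, and looks to the board's -x; it is 35 mm thick. Its origin is the inside corner, at the board's top.
- stud: Dark wooden member fixed on the board, 24 mm high. Its inner face is the plane y = 0 of the board, from x = -130 to x = 0 mm, and looks to the board's -y; it is 35 mm thick. Its origin is the inside corner, at the board's top.
- corner (a point): The inside corner, where the faces of plate and stud meet on the board's top (12 mm above the bench); same axes as the board.
- hook (a joint): Brass hook that swings level on a vertical pivot on top of the stud. 0 = closed (its bar lies along the board's +x over both members and rests against the steel catch pin on the plate; a stop is there); grows up to 1.6 rad as the free end swings outward to the board's +y, away from the corner. Light friction (about 0.6 N at the knob): it stays where it is left.
- hook_pivot (a point): The hook's pivot axis, at the stud's top (36 mm above the bench), 90 mm from the corner along the board's -x and 18 mm along +y.
- hook_knob (a point): Top of the black round upright knob on the hook, 16 mm in diameter, 34 mm tall above the brass bar (top 77 mm above the bench, bar top 43 mm), 85 mm from the pivot. The bar, 10 mm wide, runs on past the knob to 121 mm from the pivot.
- square: Loose flat aluminium L-shaped carpenter's square, about 160 g: two legs 110 mm long (outside), 28 mm wide, 8 mm thick, joined by a web under a dark wooden grip block, 24 x 24 mm in plan, from 8 to 54 mm above the underside. Origin: on the underside, below the block's centre. Outer edges: x = +38 mm (y -72 to +38) and y = +38 mm (x -72 to +38); the block's sides are parallel to them.
- heel (a point): The square's outer corner, on its underside, at x = +38, y = +38 mm of the square. Pressed home, the square's x and y axes are those of the board: its x = +38 edge is on the plate, its y = +38 edge on the stud.
- square_grip (a point): A good height to grip the block: on its axis, 36 mm above the square's underside (18 mm below the block's top).
- mallet: Wooden mallet lying on the bench, 250 mm long, head 68 mm thick. Bystander; origin on the bench below the end of the head where the handle enters.
- glue: White glue bottle with orange cap, 56 mm thick, 150 mm tall. Bystander; origin at the centre of its foot.
- sander: Cork sanding block, 60 x 100 x 24 mm. Bystander; origin at the centre of its underside.
- gouge: Carving gouge lying along y, 230 mm long, wooden handle 24 mm thick. Bystander; origin on the bench where blade meets handle.
- offcut: Pale wooden carving blank with a round boss, 70 x 110 x 47 mm. Bystander.
- pegtray: Dark wooden divided tray, 90 x 150 x 35 mm. Bystander.
Things that resemble listed ones, but are neither listed nor needed, are in the scene too. Several things have the shape of the square; the one meant has the colours described above.

How it is judged:
By the outcome, as a careful person would: the job done as asked, in the order asked, and still so for the second after the job is handed in, while the arm keeps its last pose, push and grip.
It also fails if it takes over 64 s, if anything falls off the work surface, if the arm or the gripper's body presses on something with over 40 N, if the wrist force passes 120 N, or if a joint passes its speed limit or range.

## Working session

There is one attempt and no reset: what is moved stays moved. The work goes in short steps, Python scripts to look and compute and a tool call to move; the robot and the scene stay as the last step left them, time stands still between calls to the robot, and variables do not carry over. Pictures are saved under pics/ and viewed, and the job is handed in when it is done.

Besides the shell and the picture viewer there is one more tool, called after "Emit:" as name(argument=value, ...), one argument or row to a line, values as JSON. drive_tool: Moves the arm, as the interface text tells. Its arguments: {"type":"object","properties":{"targets":{"type":"array","items":{"type":"number"}},"grip":{"type":"number"},"squeeze":{"type":"number"}},"required":["targets"]}

```bash
ls; mkdir -p pics; python3 - <<'E'
from rig import robot
import cv2,numpy as np
print(robot.get_obs(), robot.grasp_offset)
for n in("top","side"):
    p,d=robot.camera(n); cv2.imwrite(f"pics/{n}0.png",p[:,:,::-1]); np.save(f"pics/{n}0.npy",d)
    print(n,robot.calibration(n))
E
```

```text
pics
{'time': 0.0, 'q': array([-1.33450043e+00,  5.28452727e-01,  1.43391327e+00, -3.38254856e-05,
        1.18138290e+00, -1.78485956e-01]), 'joint_velocities': array([-5.33630400e-04, -1.15358173e-03,  8.19297009e-04, -8.20205248e-05,
       -3.23362991e-04,  1.33516169e-03]), 'joint_torque': array([ 1.36180770e-03, -4.40034699e+01, -1.76591152e+01,  6.33395906e-02,
        5.82154433e-02, -1.63221152e-04]), 'position': array([ 0.25171976, -0.57126322,  0.2215764 ]), 'tool_rot': array([ 9.78569578e-01,  2.05913620e-01, -4.67918715e-05, -1.07722211e-03]), 'ft_force': array([-0.2389274 , -0.13340663, -0.73928981]), 'moment': array([ 0.01278847, -0.02474489,  0.01867036]), 'grip_width': 0.0869948338400885} 0.0187
top {'mtx': array([[385.96362805,   0.        , 276.98181896],
       [  0.        , 385.96362805, 208.98187463],
       [  0.        ,   0.        ,   1.        ]]), 'R': array([[ 0.01054679, -0.99987188,  0.01204153],
       [-0.99394237, -0.01180016, -0.10926717],
       [ 0.10939526, -0.01081617, -0.99393948]]), 't': array([-0.00400846,  0.54100241,  1.37805197])}
side {'mtx': array([[495.1259092 ,   0.        , 279.499614  ],
       [  0.        , 495.1259092 , 203.46582918],
       [  0.        ,   0.        ,   1.        ]]), 'R': array([[ 0.97035896, -0.24163512, -0.00399493],
       [-0.1333102 , -0.52141309, -0.84282666],
       [ 0.20157351,  0.81837696, -0.53817029]]), 't': array([-0.50132843,  0.13487054,  1.60213577])}
```

View pics/top0.png

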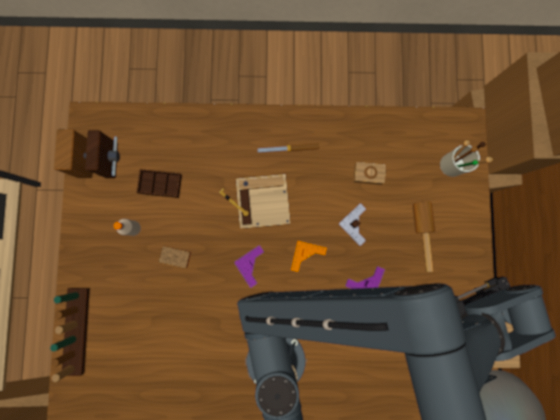

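View pics/side0.png

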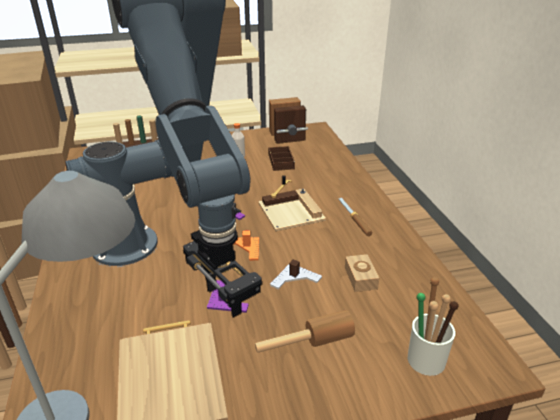

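The candidates with the square's shape in the top view are: the silver one with a dark block (354,224), an orange one (308,254), a purple one (249,265) and a purple one (368,282). The silver one matches the description. I'll check it and the jig in close crops.

```bash
python3 - <<'E'
import cv2
p=cv2.imread("pics/top0.png")
a=cv2.resize(p[165:239,210:300],None,fx=8,fy=8,interpolation=cv2.INTER_CUBIC)
b=cv2.resize(p[194:256,326:386],None,fx=8,fy=8,interpolation=cv2.INTER_CUBIC)
cv2.imwrite("pics/jig.png",a);cv2.imwrite("pics/sq.png",b)
s=cv2.imread("pics/side0.png")
cv2.imwrite("pics/s1.png",cv2.resize(s[165:295,235:335],None,fx=4.5,fy=4.5,interpolation=cv2.INTER_CUBIC))
E
```

```text
(no output)
```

View pics/jig.png

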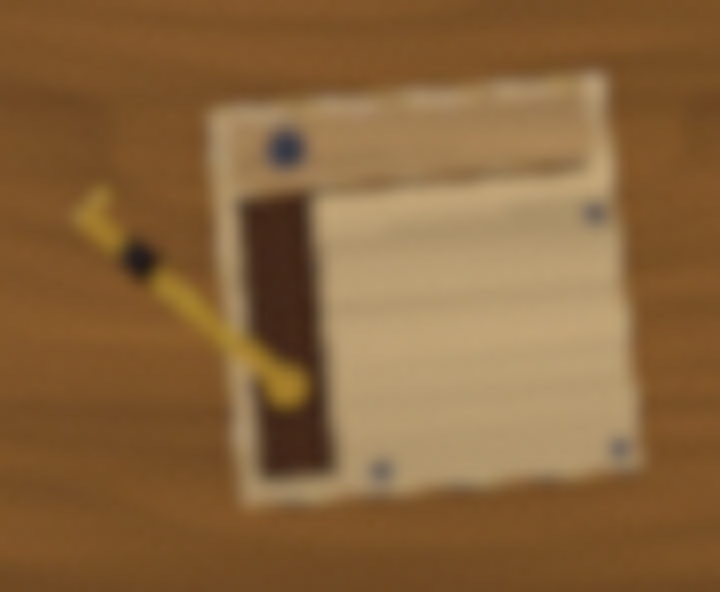

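View pics/sq.png

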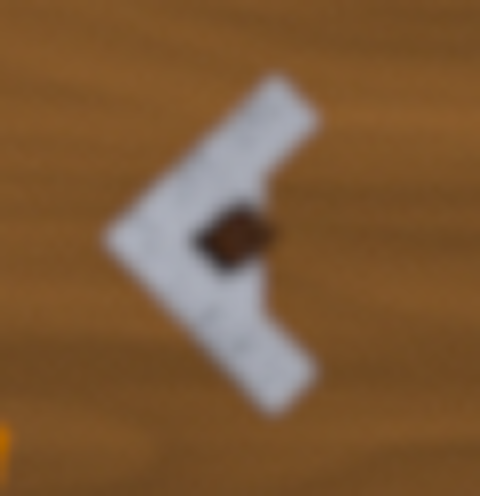

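View pics/s1.png

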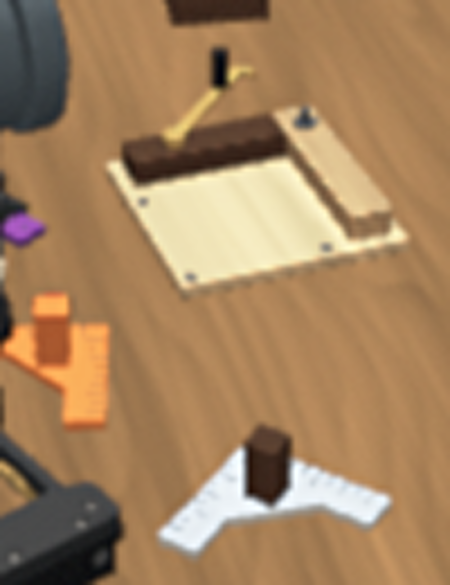

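The silver square with the dark block is the right one: heel at crop (102,238), pointing to +y. In the jig crop the board's corners are visible, the stud is at the left and the plate at the top, and the hook is open with its knob at (140,258). Next I fit poses from both views.

```bash
cat > h.py <<'E'
import numpy as np,json
from scipy.optimize import least_squares
from rig import robot
def proj(n,X):
    c=robot.calibration(n); Y=np.atleast_2d(X)@c["R"].T+c["t"]; p=Y@c["mtx"].T; return p[:,:2]/p[:,2:]
def Tf(s,P):
    c,n=np.cos(s[2]),np.sin(s[2]); P=np.atleast_2d(P).astype(float)
    return np.c_[s[0]+c*P[:,0]-n*P[:,1], s[1]+n*P[:,0]+c*P[:,1], P[:,2]]
def fit(obs,s0):
    # obs: {cam:[((x,y,z),(u,v)),...]}
    def r(s):
        return np.concatenate([(proj(n,Tf(s,[o[0] for o in O]))-np.array([o[1] for o in O])).ravel() for n,O in obs.items()])
    f=least_squares(r,s0,loss='soft_l1'); return f.x,r(f.x).reshape(-1,2)
def cr(x,y,x0,y0,k): return ((x+.5)/k-.5+x0,(y+.5)/k-.5+y0)
def unproj(n,uv,z):
    c=robot.calibration(n); d=c["R"].T@np.linalg.solve(c["mtx"],[uv[0],uv[1],1]); o=-c["R"].T@c["t"]
    return o+d*(z-o[2])/d[2]
E
python3 - <<'E'
from h import *
J=lambda x,y:cr(x,y,210,165,8); S=lambda x,y:cr(x,y,326,194,8); V=lambda x,y:cr(x,y,235,165,4.5)
m=1e-3
jig={"top":[((.045,.045,.012),J(208,106)),((.045,-.14,.012),J(607,70)),((-.14,-.14,.012),J(643,467)),((-.14,.045,.012),J(243,507)),((0,0,.036),J(312,192)),((0,-.13,.012),J(585,172)),((-.13,0,.036),J(333,470))],
"side":[((-.14,.045,.012),V(108,165)),((-.14,-.14,.012),V(184,288)),((.045,-.14,.012),V(406,237))]}
for k in (["top"],["side"],["top","side"]):
    s,r=fit({q:jig[q] for q in k},[.5,0.1,0]); print("jig",k,s.round(4),r.round(1).tolist())
kn=unproj("top",J(140,256),.077);pv=unproj("top",J(287,385),.043); print("knob",kn,"pv",pv,np.linalg.norm(kn-pv))
print("pivot model",Tf(s,[-.09,.018,.036]))
t=.008
sq={"top":[((.038,.038,t),S(101,238)),((.038,-.072,t),S(277,70)),((.010,-.072,t),S(324,117)),((-.072,.010,t),S(321,372)),((-.072,.038,t),S(273,419)),((0,0,.054),S(232,238))],
"side":[((.038,-.072,t),V(393,495)),((.010,-.072,t),V(372,520)),((-.072,.010,t),V(195,553)),((-.072,.038,t),V(160,533)),((0,0,.054),V(269,436))]}
for k in (["top"],["side"],["top","side"]):
    s,r=fit({q:sq[q] for q in k},[.4,-.2,.78]); print("sq",k,s.round(4),r.round(1).tolist())
print(robot.get_obs()['position'])
E
```

```text
jig ['top'] [0.6161 0.1077 0.1059] [[-0.0, 0.5], [-0.4, 0.4], [-0.0, 0.0], [-0.2, -0.2], [-0.3, -0.6], [0.8, -0.2], [0.2, 0.1]]
jig ['side'] [0.6142 0.1077 0.1114] [[-0.6, -0.4], [-0.2, -0.1], [0.9, 0.3]]
jig ['top', 'side'] [0.6157 0.1077 0.1063] [[-0.0, 0.6], [-0.4, 0.5], [-0.0, 0.1], [-0.2, -0.1], [-0.3, -0.5], [0.8, -0.1], [0.2, 0.2], [-0.2, -0.5], [-0.0, -0.2], [1.1, 0.3]]
knob [0.57782468 0.17929495 0.077     ] pv [0.52475704 0.11578144 0.043     ] 0.08947704072015732
pivot model [[0.52431429 0.11608028 0.036     ]]
sq ['top'] [ 0.4915 -0.281   0.7641] [[0.6, 0.1], [-0.2, 0.9], [-0.8, 0.5], [-0.6, -0.1], [-0.0, -0.8], [1.5, -0.4]]
sq ['side'] [ 0.4916 -0.2797  0.7765] [[-0.3, 0.2], [-0.1, 0.1], [0.5, -0.8], [0.1, 0.2], [-0.1, 0.2]]
sq ['top', 'side'] [ 0.4915 -0.2804  0.7699] [[0.5, 0.1], [-0.5, 0.8], [-1.1, 0.4], [-0.7, -0.2], [-0.1, -0.8], [1.3, -0.4], [-0.3, 0.5], [-0.1, 0.4], [0.4, -0.7], [0.0, 0.3], [-0.1, 0.3]]
[ 0.25175111 -0.57136464  0.22170646]
```

```bash
cat >> h.py <<'E'
from scipy.spatial.transform import Rotation as Ro
JIG=np.array([.6157,.1077,.1063]); SQ=np.array([.4915,-.2804,.770])
def rel(pos,psi=None):
    """shift (cm, tool axes) and turn (deg) from the current measured pose to pos with tool x at yaw psi, pointing down"""
    o=robot.get_obs(); R=Ro.from_quat(o["tool_rot"])
    sh=R.inv().apply(np.array(pos)-o["position"])*100
    x=R.apply([1,0,0]); cur=np.arctan2(x[1],x[0])
    psi=cur if psi is None else psi
    D=Ro.from_matrix(np.array([[np.cos(psi),np.sin(psi),0],[np.sin(psi),-np.cos(psi),0],[0,0,-1]]).T)
    tv=(R.inv()*D).as_rotvec(degrees=True)
    return sh.round(2).tolist(),tv.round(2).tolist()
def st():
    o=robot.get_obs(); x=Ro.from_quat(o["tool_rot"]).apply([1,0,0])
    print("t",round(o["time"],2),"p",o["position"].round(4),"yaw",round(np.arctan2(x[1],x[0]),4),"F",o["ft_force"].round(1),"w",round(o["grip_width"],4))
E
python3 - <<'E'
from h import *
st()
print(rel([.5645,.2095,.22])); print(rel([.5645,.2095,.053]))
E
```

```text
t 0.1 p [ 0.2518 -0.5714  0.2217] yaw 0.4148 F [-0.1  0.2  0.5] w 0.0871
([60.09, -58.86, 0.3], [-0.11, -0.02, 0.0])
([60.09, -58.83, 17.0], [-0.11, -0.02, 0.0])
```

Emit:
drive_tool(
  targets=[1.5,-1.5,0,0,0,0,4,-4,0,0,0,0,6.5,-6.4,0,0,0,0,9,-8.8,0,0,0,0,11.5,-11.3,0,0,0,0,14,-13.7,0,0,0,0,16.5,-16.2,0,0,0,0,19,-18.6,0,0,0,0,21.5,-21.1,0,0,0,0,24,-23.5,0,0,0,0,26.5,-26,0,0,0,0,29,-28.4,0,0,0,0],
  grip=1,
  squeeze=10,
)

```text
time: 1.1
position: [0.4028, -0.1933, 0.2224]
tool_rot: [0.979, 0.206, -0.0, -0.0]
ft_force: [-0.0, -0.3, -0.8]
grip_width: 0.0152
```

Emit:
drive_tool(
  targets=[2.5,-2.5,0,0,0,0,5,-5,0,0,0,0,7.5,-7.5,0,0,0,0,10,-9.9,0,0,0,0,12.5,-12.3,0,0,0,0,15,-14.7,0,0,0,0,17.5,-17.2,0,0,0,0,20,-19.6,0,0,0,0,22.5,-22.1,0,0,0,0,25,-24.5,0,0,0,0,27.5,-27,0,0,0,0,29,-28.4,0,0,0,0],
)

```text
time: 2.1
position: [0.5544, 0.185, 0.2222]
tool_rot: [0.978, 0.207, 0.0, -0.001]
ft_force: [-0.4, 0.7, -0.5]
grip_width: 0.0002
```

```bash
python3 - <<'E'
from h import *
st()
print(rel([.5645,.2095,.053],.4148))
import cv2
p,d=robot.camera("top"); cv2.imwrite("pics/t1.png",p[:,:,::-1])
p,d=robot.camera("side"); cv2.imwrite("pics/t1s.png",p[:,:,::-1])
E
```

```text
t 2.1 p [0.5544 0.185  0.2222] yaw 0.417 F [-0.4  0.7 -0.5] w 0.0002
([1.9, -1.81, 16.92], [-0.05, -0.05, 0.12])
```

Emit:
drive_tool(
  targets=[2,-2,0,0,0,0,2,-2,2,0,0,0,2,-2,4,0,0,0,2,-2,6,0,0,0,2,-2,8,0,0,0,2,-2,10,0,0,0,2,-2,11,0,0,0,2,-2,11,0,0,0],
)

```text
time: 2.87
position: [0.5617, 0.2067, 0.1099]
tool_rot: [0.979, 0.206, -0.003, 0.0]
ft_force: [-0.6, 0.6, -0.6]
grip_width: 0.0005
```

```bash
python3 - <<'E'
from h import *
st()
print(rel([.5645,.2095,.053],.4148))
import cv2
p,d=robot.camera("side"); cv2.imwrite("pics/t2s.png",cv2.resize(p[60:240,200:400,::-1],None,fx=3,fy=3,interpolation=cv2.INTER_CUBIC))
p,d=robot.camera("top"); cv2.imwrite("pics/t2.png",cv2.resize(p[130:260,180:320,::-1],None,fx=4,fy=4,interpolation=cv2.INTER_CUBIC))
E
```

```text
t 2.87 p [0.5617 0.2067 0.1099] yaw 0.414 F [-0.6  0.6 -0.6] w 0.0005
([0.41, -0.14, 5.69], [-0.08, 0.37, -0.05])
```

View pics/t2s.png

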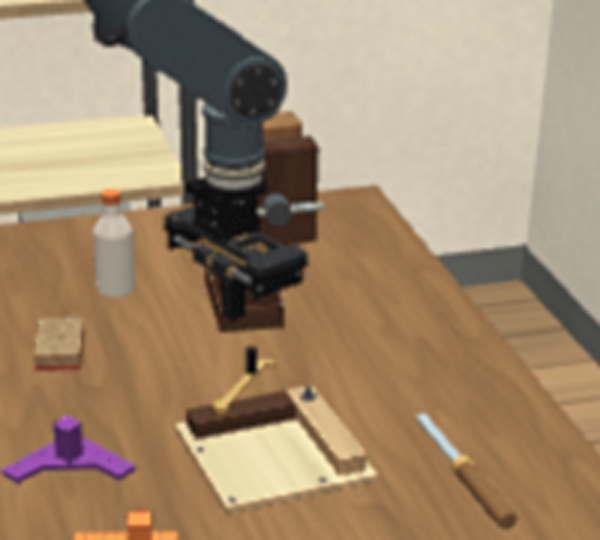

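View pics/t2.png

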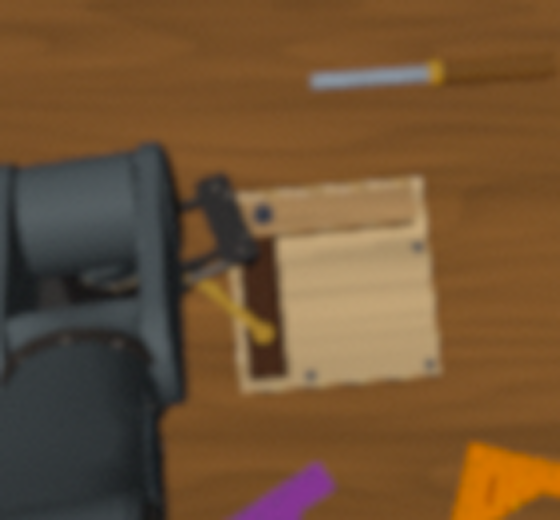

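The fingers (side crop about 232,310) are behind and above the knob (251,360), and the way down is clear.

Emit:
drive_tool(
  targets=[0.2,0,1.5,0,0,0,0.3,0,3,0,0,0,0.3,0,4.5,0,0,0,0.3,0,5.6,0,0,0,0.3,0,5.6,0,0,0,0.3,0,5.6,0,0,0],
)

```text
time: 3.47
position: [0.567, 0.2092, 0.057]
tool_rot: [0.979, 0.206, 0.0, 0.0]
ft_force: [0.1, 0.1, -0.1]
grip_width: 0.0005
```

```bash
python3 - <<'E'
from h import *
st()
pv=Tf(JIG,[-.09,.018,0])[0,:2]
R=Ro.from_quat(robot.get_obs()["tool_rot"]).as_matrix(); tx,ty=R[:2,0],R[:2,1]
p=robot.get_obs()["position"][:2]
for a in [.76,.65,.5,.4,.3,.2,.1,0,-.03]:
    f=JIG[2]+a; k=pv+.085*np.array([np.cos(f),np.sin(f)])
    c=k-ty/np.linalg.norm(ty)*.023
    print(a,k.round(4),(np.array([tx@(c-p),ty@(c-p)])*100).round(2))
import cv2
p,d=robot.camera("side"); cv2.imwrite("pics/t3s.png",cv2.resize(p[100:230,230:360,::-1],None,fx=4,fy=4,interpolation=cv2.INTER_CUBIC))
E
```

```text
t 3.47 p [0.567  0.2092 0.057 ] yaw 0.4148 F [ 0.1  0.1 -0.1] w 0.0005
0.76 [0.5793 0.1808] [-0.02  0.79]
0.65 [0.5861 0.1744] [0.35 1.65]
0.5 [0.5941 0.1645] [0.68 2.88]
0.4 [0.5986 0.1573] [0.8  3.72]
0.3 [0.6024 0.1496] [0.84 4.57]
0.2 [0.6053 0.1417] [0.79 5.42]
0.1 [0.6075 0.1335] [0.65 6.26]
0 [0.6088 0.1251] [0.44 7.08]
-0.03 [0.6091 0.1225] [0.35 7.32]
```

View pics/t3s.png

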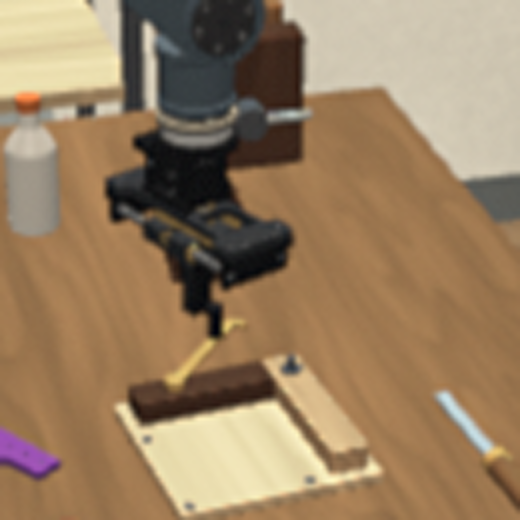

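Emit:
drive_tool(
  targets=[0,0.5,0,0,0,0,0.1,1,0,0,0,0,0.3,1.5,0,0,0,0,0.4,2,0,0,0,0,0.6,2.5,0,0,0,0,0.7,3,0,0,0,0,0.8,3.6,0,0,0,0,0.8,4.2,0,0,0,0,0.8,4.8,0,0,0,0,0.8,5.4,0,0,0,0,0.8,5.4,0,0,0,0],
)

```text
time: 4.43
position: [0.5964, 0.1615, 0.0564]
tool_rot: [0.979, 0.205, -0.0, 0.0]
ft_force: [-0.4, 0.7, -0.1]
grip_width: 0.0003
```

```bash
python3 - <<'E'
from h import *
st()
import cv2
p,d=robot.camera("side"); cv2.imwrite("pics/t4s.png",cv2.resize(p[100:230,230:360,::-1],None,fx=4,fy=4,interpolation=cv2.INTER_CUBIC))
E
```

```text
t 4.43 p [0.5964 0.1615 0.0564] yaw 0.4138 F [-0.4  0.7 -0.1] w 0.0003
```

View pics/t4s.png

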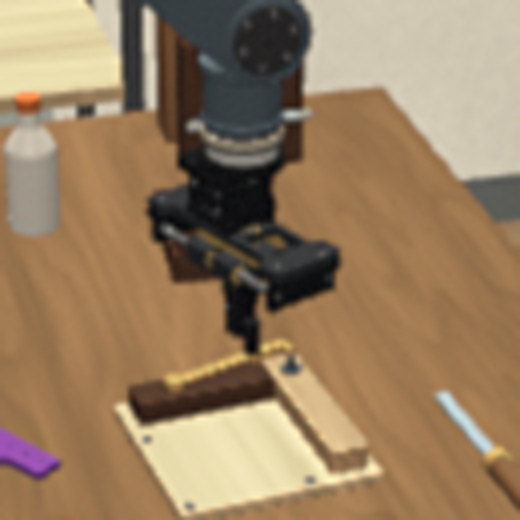

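The hook has swung with the push, and the finger is behind the knob (250,330). I continue in small steps until the stop.

Emit:
drive_tool(
  targets=[-0.1,0.4,0,0,0,0,-0.1,0.8,0,0,0,0,-0.2,1.2,0,0,0,0,-0.3,1.5,0,0,0,0,-0.3,1.5,0,0,0,0,-0.3,1.5,0,0,0,0],
)

```text
time: 4.98
position: [0.5991, 0.1477, 0.0566]
tool_rot: [0.979, 0.206, -0.0, 0.0]
ft_force: [-0.0, 1.4, 0.2]
grip_width: 0.0003
```

Emit:
drive_tool(
  targets=[0,0.1,0,0,0,0,0,0.2,0,0,0,0,0,0.2,0,0,0,0],
)

```text
time: 5.23
position: [0.5997, 0.1462, 0.0565]
tool_rot: [0.979, 0.206, -0.0, -0.0]
ft_force: [-0.3, 0.2, -0.2]
grip_width: 0.0006
```

Emit:
drive_tool(
  targets=[0,0.1,0,0,0,0,0,0.2,0,0,0,0,0,0.2,0,0,0,0],
)

```text
time: 5.48
position: [0.6006, 0.1443, 0.0565]
tool_rot: [0.979, 0.206, -0.0, -0.0]
ft_force: [-1.2, 1.3, -0.6]
grip_width: 0.0007
```

Emit:
drive_tool(
  targets=[0,0.1,0,0,0,0,0,0.2,0,0,0,0,0,0.2,0,0,0,0],
)

```text
time: 5.73
position: [0.6017, 0.1424, 0.0565]
tool_rot: [0.979, 0.206, 0.0, 0.0]
ft_force: [-0.8, 0.7, 0.3]
grip_width: 0.0007
```

Emit:
drive_tool(
  targets=[0,0.1,0,0,0,0,0,0.2,0,0,0,0,0,0.2,0,0,0,0],
)

```text
time: 5.98
position: [0.6024, 0.1405, 0.0565]
tool_rot: [0.979, 0.206, -0.0, -0.0]
ft_force: [-0.6, -0.0, -0.3]
grip_width: 0.0004
```

Emit:
drive_tool(
  targets=[0,0.1,0,0,0,0,0,0.2,0,0,0,0,0,0.2,0,0,0,0],
)

```text
time: 6.23
position: [0.6025, 0.1404, 0.0565]
tool_rot: [0.979, 0.205, -0.0, -0.001]
ft_force: [-2.6, 5.6, 0.9]
grip_width: 0.0005
```

```bash
python3 - <<'E'
from h import *
st()
import cv2
p,d=robot.camera("side"); cv2.imwrite("pics/t5s.png",cv2.resize(p[150:230,250:340,::-1],None,fx=6,fy=6,interpolation=cv2.INTER_CUBIC))
E
```

```text
t 6.23 p [0.6025 0.1404 0.0565] yaw 0.4138 F [-2.6  5.6  0.9] w 0.0005
```

View pics/t5s.png

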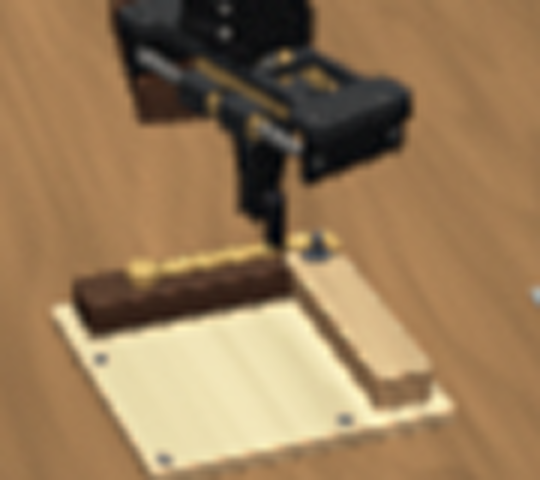

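The hook is on its stop: the force rose to 6 N and motion stopped. The bar lies along the stud to the pin at (318,245). I back off and look.

Emit:
drive_tool(
  targets=[0,-0.7,0,0,0,0,0,-1.7,0,0,0,0,0,-2.7,0,0,0,0,0,-3,-1,0,0,0,0,-3,-4,0,0,0,0,-3,-7,0,0,0,0,-3,-10,0,0,0,0,-3,-12,0,0,0,0,-3,-13,0,0,0],
)

```text
time: 7.03
position: [0.593, 0.1669, 0.1909]
tool_rot: [0.978, 0.206, 0.004, 0.001]
ft_force: [0.2, -0.1, -0.2]
grip_width: 0.0006
```

```bash
python3 - <<'E'
from h import *
st()
print(rel([SQ[0],SQ[1],.15],SQ[2]))
E
```

```text
t 7.03 p [0.593  0.1669 0.1909] yaw 0.4156 F [ 0.2 -0.1 -0.2] w 0.0006
([-27.37, 36.82, 4.0], [0.21, -0.35, -20.31])
```

Emit:
drive_tool(
  targets=[-1.4,1.8,0,0,0,0,-4,5.3,0,0,0,-2,-6.6,8.8,0,0,0,-4,-9.2,12.3,0,0,0,-6,-11.8,15.8,0,0,0,-8,-14.4,19.3,0,0,0,-10,-17,22.8,0,0,0,-12,-19.6,26.3,0,0,0,-14,-22.2,29.8,0,0,0,-16,-24.8,33.3,0,0,0,-18,-27,36.3,0,0,0,-20,-27.4,36.8,0,0,0,-20.4],
  grip=-0.5,
  squeeze=40,
)

```text
time: 8.03
position: [0.4876, -0.2858, 0.1865]
tool_rot: [0.927, 0.375, -0.0, 0.001]
ft_force: [0.9, 0.2, -0.9]
grip_width: 0.064
```

Emit:
drive_tool(
  targets=[0,0,2,0,0,0,0,0,4,0,0,0,0,0,6,0,0,0,0,0,7,0,0,0,0,0,7,0,0,0],
)

```text
time: 8.45
position: [0.487, -0.2794, 0.1141]
tool_rot: [0.927, 0.376, -0.001, -0.003]
ft_force: [-0.4, 0.4, 0.6]
grip_width: 0.0654
```

```bash
python3 - <<'E'
from h import *
import cv2
st()
print(rel([SQ[0],SQ[1],.018],SQ[2]))
p,d=robot.camera("side"); p=p[:,:,::-1]
cv2.imwrite("pics/t6h.png",cv2.resize(p[170:230,250:340],None,fx=7,fy=7,interpolation=cv2.INTER_CUBIC))
cv2.imwrite("pics/t6.png",cv2.resize(p[200:310,240:350],None,fx=5,fy=5,interpolation=cv2.INTER_CUBIC))
p,d=robot.camera("top"); p=p[:,:,::-1]
cv2.imwrite("pics/t6t.png",cv2.resize(p[165:239,210:300],None,fx=7,fy=7,interpolation=cv2.INTER_CUBIC))
E
```

```text
t 8.45 p [ 0.487  -0.2794  0.1141] yaw 0.7709 F [-0.4  0.4  0.6] w 0.0654
([0.26, 0.44, 9.61], [-0.34, 0.04, 0.05])
```

View pics/t6h.png

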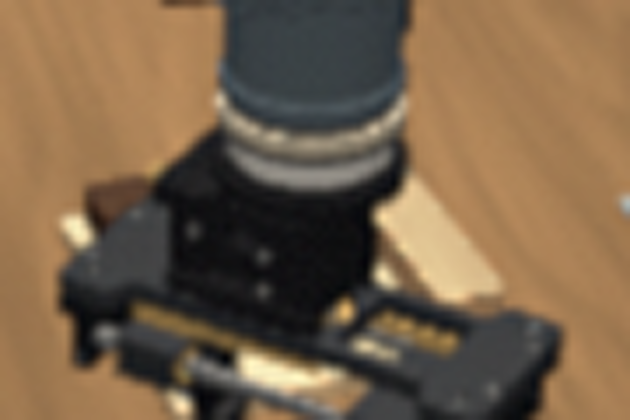

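View pics/t6.png

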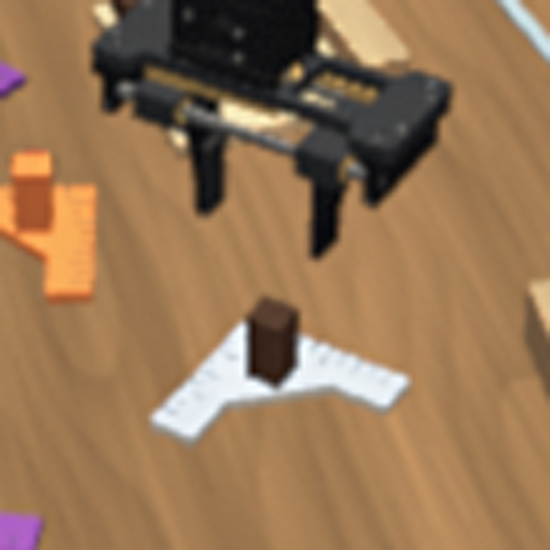

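View pics/t6t.png

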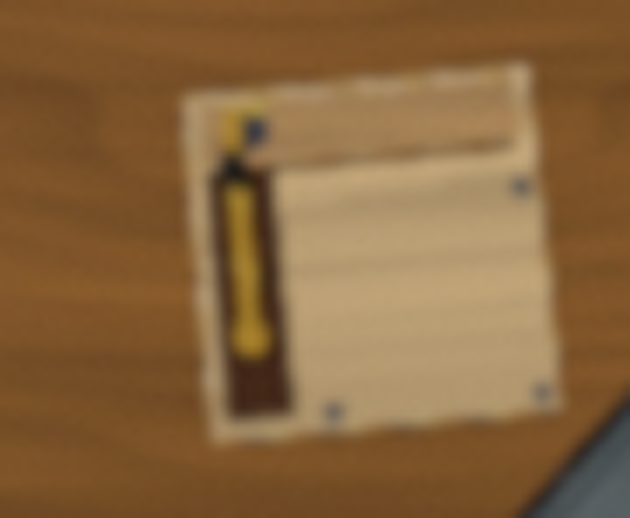

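The hook is closed: in the top crop the bar runs along the stud and touches the pin at (255,130). The jaws are lined up over the dark block, so I lower.

Emit:
drive_tool(
  targets=[0.2,0.3,1.5,0,0,0,0.3,0.4,3.5,0,0,0,0.3,0.4,5.5,0,0,0,0.3,0.4,7.5,0,0,0,0.3,0.4,9,0,0,0,0.3,0.4,9.5,0,0,0,0.3,0.4,9.5,0,0,0,0.3,0.4,9.5,0,0,0],
)

```text
time: 9.22
position: [0.4944, -0.2821, 0.0226]
tool_rot: [0.927, 0.376, 0.0, 0.001]
ft_force: [0.5, -1.4, 0.3]
grip_width: 0.0653
```

```bash
python3 - <<'E'
from h import *
import cv2
st()
print(rel([SQ[0],SQ[1],.018],SQ[2]))
p,d=robot.camera("side"); p=p[:,:,::-1]
cv2.imwrite("pics/t7.png",cv2.resize(p[230:310,250:350],None,fx=6,fy=6,interpolation=cv2.INTER_CUBIC))
E
```

```text
t 9.22 p [ 0.4944 -0.2821  0.0226] yaw 0.7712 F [ 0.5 -1.4  0.3] w 0.0653
([-0.09, -0.33, 0.46], [0.11, -0.01, 0.07])
```

View pics/t7.png

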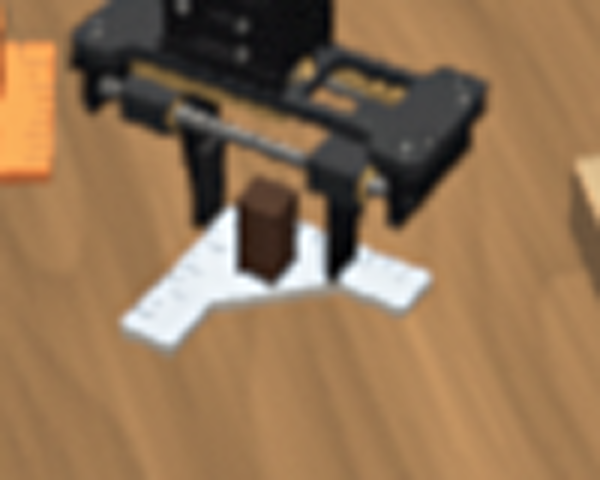

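The block (267,230) is between the fingers (205,165 and 342,230). I centre it and close.

Emit:
drive_tool(
  targets=[0,-0.3,0.3,0,0,0,0,-0.3,0.4,0,0,0,0,-0.3,0.4,0,0,0],
)

```text
time: 9.52
position: [0.4915, -0.2794, 0.018]
tool_rot: [0.927, 0.376, 0.0, 0.0]
ft_force: [-1.0, -0.3, 0.2]
grip_width: 0.0652
```

Emit:
drive_tool(
  targets=[0,0,0,0,0,0,0,0,0,0,0,0,0,0,0,0,0,0,0,0,0,0,0,0,0,0,0,0,0,0,0,0,0,0,0,0,0,0,0,0,0,0,0,0,0,0,0,0],
  grip=1,
  squeeze=45,
)

```text
time: 10.18
position: [0.4916, -0.2796, 0.0175]
tool_rot: [0.927, 0.376, 0.0, 0.0]
ft_force: [0.5, -0.9, -0.8]
grip_width: 0.0237
```

```bash
python3 - <<'E'
from h import *
import cv2
st()
print(rel([SQ[0],SQ[1],.018],SQ[2]))
p,d=robot.camera("side"); p=p[:,:,::-1]
cv2.imwrite("pics/t8.png",cv2.resize(p[230:310,250:350],None,fx=6,fy=6,interpolation=cv2.INTER_CUBIC))
E
```

```text
t 10.18 p [ 0.4916 -0.2796  0.0175] yaw 0.7708 F [ 0.5 -0.9 -0.8] w 0.0237
([-0.07, 0.05, -0.05], [0.02, -0.0, 0.05])
```

View pics/t8.png

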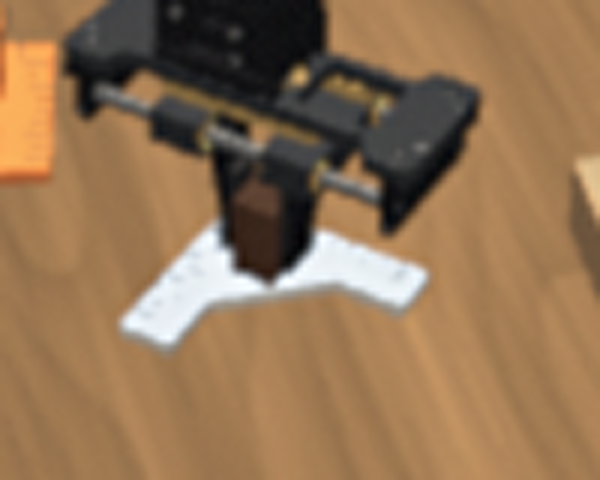

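Emit:
drive_tool(
  targets=[0,0,-0.5,0,0,0,0,0,-2,0,0,0,0,0,-4,0,0,0,0,0,-6,0,0,0,0,0,-8,0,0,0,0,0,-10,0,0,0,0,0,-11,0,0,0,0,0,-11,0,0,0],
  squeeze=55,
)

```text
time: 10.9
position: [0.4927, -0.2804, 0.13]
tool_rot: [0.927, 0.376, 0.001, 0.002]
ft_force: [1.0, 1.1, -1.1]
grip_width: 0.0235
```

```bash
python3 - <<'E'
from h import *
st()
q=Tf(JIG,[-.053,-.053,.13])[0]
print(q,rel(q,JIG[2]))
E
```

```text
t 10.9 p [ 0.4927 -0.2804  0.13  ] yaw 0.7709 F [ 1.   1.1 -1.1] w 0.0235
[0.56862246 0.04937586 0.13      ] ([28.43, -18.36, -0.08], [0.26, -0.12, 38.08])
```

Emit:
drive_tool(
  targets=[1,-0.6,0,0,0,2,3.3,-2.1,0,0,0,5,5.9,-3.8,0,0,0,8,8.5,-5.5,0,0,0,12,11.1,-7.2,0,0,0,16,13.7,-8.9,0,0,0,19,16.3,-10.5,0,0,0,22,18.9,-12.2,0,0,0,26,21.5,-13.9,0,0,0,30,24.1,-15.6,0,0,0,33,26.7,-17.2,0,0,0,36,28.4,-18.4,0,0,0,38],
)

```text
time: 11.9
position: [0.5665, 0.0531, 0.1261]
tool_rot: [0.999, 0.053, -0.001, -0.001]
ft_force: [-0.1, -0.6, -1.9]
grip_width: 0.0233
```

Emit:
drive_tool(
  targets=[0,0,0,0,0,0,0,0,0,0,0,0,0,0,0,0,0,0],
)

```text
time: 12.15
position: [0.5661, 0.05, 0.1265]
tool_rot: [0.999, 0.054, -0.001, 0.0]
ft_force: [-0.2, -0.3, -1.2]
grip_width: 0.0233
```

```bash
python3 - <<'E'
from h import *
import cv2
st()
q=Tf(JIG,[-.053,-.053,.04])[0]
print(q,rel(q,JIG[2]))
for n in("top","side"):
    p,d=robot.camera(n); p=p[:,:,::-1]
    b=(150,250,200,310) if n=="top" else (110,240,230,360)
    cv2.imwrite(f"pics/t9{n}.png",cv2.resize(p[b[0]:b[1],b[2]:b[3]],None,fx=5,fy=5 if n=="top" else 5,interpolation=cv2.INTER_CUBIC)[:600])
E
```

```text
t 12.15 p [0.5661 0.05   0.1265] yaw 0.1084 F [-0.2 -0.3 -1.2] w 0.0233
[0.56862246 0.04937586 0.04      ] ([0.26, 0.09, 8.65], [0.0, 0.13, 0.12])
```

View pics/t9side.png

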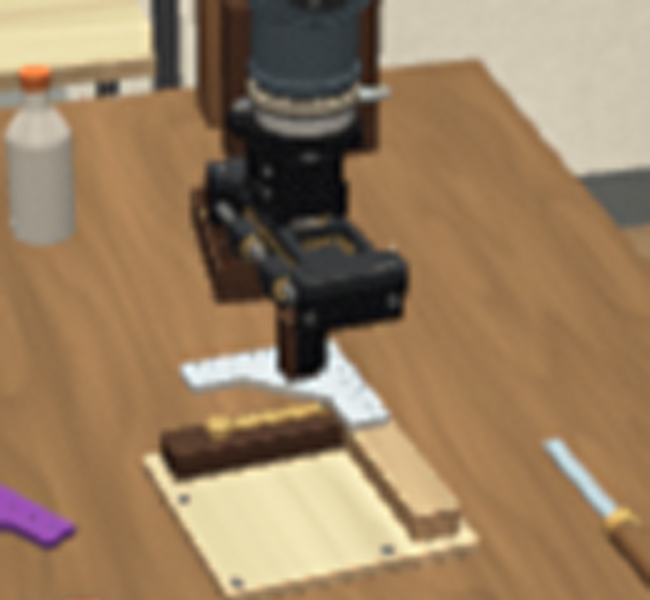

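View pics/t9top.png

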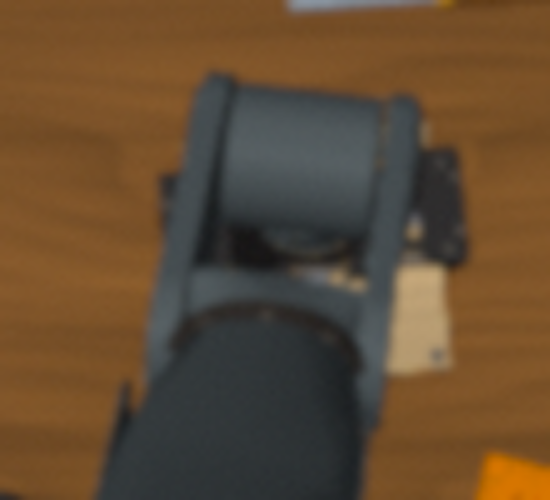

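The square hangs level and parallel to the members, and the hook is still closed. I lower 15 mm short of both faces.

Emit:
drive_tool(
  targets=[0.1,0.1,1,0,0,0,0.2,0.1,2.5,0,0,0,0.2,0.1,4,0,0,0,0.2,0.1,5.5,0,0,0,0.2,0.1,7,0,0,0,0.2,0.1,8,0,0,0,0.2,0.1,8.5,0,0,0,0.2,0.1,8.5,0,0,0,0.2,0.1,8.5,0,0,0],
)

```text
time: 13.0
position: [0.5693, 0.0492, 0.0425]
tool_rot: [0.999, 0.053, -0.0, -0.0]
ft_force: [0.7, 0.1, -1.5]
grip_width: 0.0233
```

```bash
python3 - <<'E'
from h import *
import cv2
st()
q=Tf(JIG,[-.038,-.038,.0295])[0]
print(q,rel(q,JIG[2]))
p,d=robot.camera("side"); p=p[:,:,::-1]
cv2.imwrite("pics/t10.png",cv2.resize(p[150:240,250:350],None,fx=6,fy=6,interpolation=cv2.INTER_CUBIC))
E
```

```text
t 13.0 p [0.5693 0.0492 0.0425] yaw 0.107 F [ 0.7  0.1 -1.5] w 0.0233
[0.58194629 0.0658827  0.0295    ] ([1.44, -1.52, 1.3], [-0.0, 0.0, 0.04])
```

View pics/t10.png

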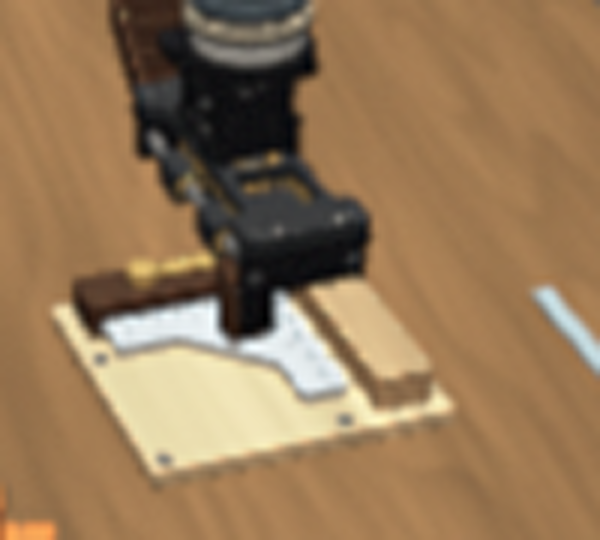

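The square is inside the corner, above the board. I lower to contact.

Emit:
drive_tool(
  targets=[0,0,0.4,0,0,0,0,0,0.8,0,0,0,0,0,1.1,0,0,0,0,0,1.1,0,0,0],
)

```text
time: 13.38
position: [0.5687, 0.0497, 0.0311]
tool_rot: [0.999, 0.054, -0.0, -0.0]
ft_force: [0.5, 0.7, -1.7]
grip_width: 0.0235
```

Emit:
drive_tool(
  targets=[0,0,0.1,0,0,0,0,0,0.2,0,0,0,0,0,0.2,0,0,0],
)

```text
time: 13.63
position: [0.5692, 0.0496, 0.0296]
tool_rot: [0.999, 0.054, 0.0, 0.0]
ft_force: [0.1, 0.5, -1.8]
grip_width: 0.0235
```

Emit:
drive_tool(
  targets=[0,0,0.1,0,0,0,0,0,0.1,0,0,0],
)

```text
time: 13.8
position: [0.5693, 0.0496, 0.0295]
tool_rot: [0.999, 0.054, 0.0, 0.0]
ft_force: [-1.3, 0.8, 4.6]
grip_width: 0.0236
```

Emit:
drive_tool(
  targets=[0,0,0.1,0,0,0,0,0,0.1,0,0,0],
)

```text
time: 13.97
position: [0.5693, 0.0496, 0.0295]
tool_rot: [0.999, 0.054, 0.0, 0.0]
ft_force: [-3.1, -0.1, 11.9]
grip_width: 0.0234
```

It's down on the board. I ease the load by 1 mm, then slide towards both faces.

Emit:
drive_tool(
  targets=[0.2,-0.2,-0.1,0,0,0,0.4,-0.4,-0.1,0,0,0,0.6,-0.6,-0.1,0,0,0,0.8,-0.8,-0.1,0,0,0,1,-1,-0.1,0,0,0,1.1,-1.1,-0.1,0,0,0,1.1,-1.1,-0.1,0,0,0],
)

```text
time: 14.55
position: [0.5787, 0.061, 0.0295]
tool_rot: [0.999, 0.054, -0.0, 0.001]
ft_force: [-3.8, -4.2, 7.3]
grip_width: 0.0235
```

Emit:
drive_tool(
  targets=[0.1,0,0,0,0,0,0.2,0,0,0,0,0,0.2,0,0,0,0,0],
)

```text
time: 14.8
position: [0.5787, 0.0611, 0.0295]
tool_rot: [0.999, 0.054, -0.002, 0.001]
ft_force: [-6.3, -5.2, 10.4]
grip_width: 0.0238
```

Emit:
drive_tool(
  targets=[0.1,0,0,0,0,0,0.2,0,0,0,0,0,0.2,0,0,0,0,0],
)

```text
time: 15.05
position: [0.5798, 0.0617, 0.0296]
tool_rot: [0.999, 0.054, -0.003, 0.0]
ft_force: [-8.1, -3.8, 13.6]
grip_width: 0.0239
```

Emit:
drive_tool(
  targets=[0,0,-0.2,0,0,0,0,0,-0.2,0,0,0],
)

```text
time: 15.22
position: [0.5834, 0.0622, 0.0308]
tool_rot: [0.999, 0.054, 0.001, -0.0]
ft_force: [0.6, -0.5, -1.9]
grip_width: 0.0231
```

Emit:
drive_tool(
  targets=[0,-0.1,0,0,0,0,0,-0.2,0,0,0,0,0,-0.2,0,0,0,0],
)

```text
time: 15.47
position: [0.5827, 0.0645, 0.0301]
tool_rot: [0.999, 0.054, -0.0, -0.0]
ft_force: [0.4, -0.8, -2.1]
grip_width: 0.0238
```

```bash
python3 - <<'E'
from h import *
import cv2
st(); print(robot.get_obs()["moment"], Ro.from_quat(robot.get_obs()["tool_rot"]).as_matrix()[:,2].round(4))
q=Tf(JIG,[-.038,-.038,.0295])[0]
print(q,rel(q,JIG[2]))
p,d=robot.camera("side"); p=p[:,:,::-1]
cv2.imwrite("pics/t11.png",cv2.resize(p[170:240,255:345],None,fx=7,fy=7,interpolation=cv2.INTER_CUBIC))
E
```

```text
t 15.47 p [0.5827 0.0645 0.0301] yaw 0.1079 F [ 0.4 -0.8 -2.1] w 0.0238
[ 0.01493668  0.03173651 -0.03091718] [-3.e-04  2.e-04 -1.e+00]
[0.58194629 0.0658827  0.0295    ] ([-0.06, -0.15, 0.06], [-0.01, 0.01, 0.09])
```

View pics/t11.png

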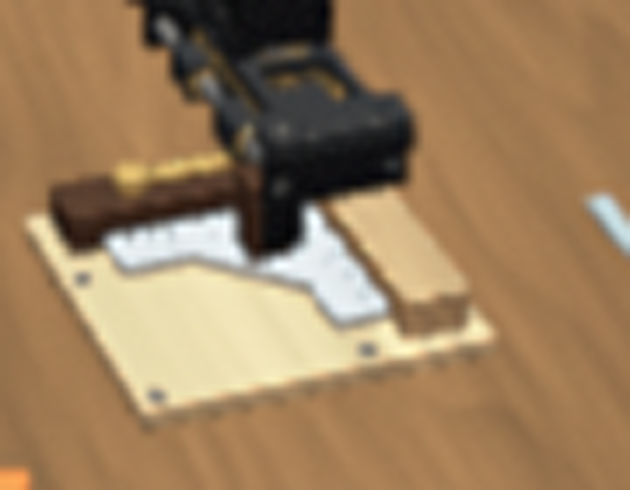

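It floats about 0.6 mm off the board, with narrow gaps to both faces. I advance to each face in turn.

Emit:
drive_tool(
  targets=[0,-0.1,0,0,0,0,0,-0.2,0,0,0,0,0,-0.2,0,0,0,0],
)

```text
time: 15.77
position: [0.5826, 0.0652, 0.0304]
tool_rot: [0.999, 0.054, -0.0, 0.001]
ft_force: [-0.4, -4.3, -1.8]
grip_width: 0.0234
```

Emit:
drive_tool(
  targets=[0.1,0,0,0,0,0,0.2,0,0,0,0,0,0.2,0,0,0,0,0],
)

```text
time: 16.02
position: [0.583, 0.0653, 0.0303]
tool_rot: [0.999, 0.054, -0.002, 0.001]
ft_force: [-1.6, -6.5, -1.4]
grip_width: 0.0238
```

Emit:
drive_tool(
  targets=[0.1,-0.1,0,0,0,0,0.1,-0.1,0,0,0,0,0.1,-0.1,0,0,0,0],
)

```text
time: 16.27
position: [0.5831, 0.0653, 0.0303]
tool_rot: [0.999, 0.055, -0.003, 0.001]
ft_force: [-4.4, -8.8, 1.3]
grip_width: 0.0236
```

Emit:
drive_tool(
  targets=[-0.1,0.1,0,0,0,0,-0.1,0.1,0.1,0,0,0,-0.1,0.1,0.1,0,0,0],
)

```text
time: 16.52
position: [0.5835, 0.0653, 0.0296]
tool_rot: [0.999, 0.054, -0.001, 0.001]
ft_force: [-2.8, -6.5, 0.5]
grip_width: 0.0243
```

Emit:
drive_tool(
  targets=[0.1,-0.1,0,0,0,0,0.2,-0.1,0,0,0,0,0.2,-0.1,0,0,0,0],
)

```text
time: 16.77
position: [0.5836, 0.0653, 0.0298]
tool_rot: [0.999, 0.055, -0.003, 0.001]
ft_force: [-5.9, -11.1, 5.4]
grip_width: 0.0237
```

```bash
python3 - <<'E'
from h import *
st(); print(robot.get_obs()["moment"], Ro.from_quat(robot.get_obs()["tool_rot"]).as_matrix()[:,2].round(4))
E
```

```text
t 16.77 p [0.5836 0.0653 0.0298] yaw 0.1093 F [ -5.9 -11.1   5.4] w 0.0237
[-1.88479386  1.00220391 -0.06559344] [-0.0063 -0.0032 -1.    ]
```

Both faces are in contact (about 7 N and 10 N). The tool leans by about 0.4° from compliance, so I level it and probe yaw to confirm flushness.

Emit:
drive_tool(
  targets=[0.05,0,0,0.1,0.3,0,0.1,0,0.05,0.2,0.5,0,0.1,0,0.05,0.2,0.5,0],
)

```text
time: 17.02
position: [0.5836, 0.0653, 0.0295]
tool_rot: [0.999, 0.055, 0.0, -0.001]
ft_force: [-7.4, -11.3, 7.7]
grip_width: 0.0232
```

```bash
python3 - <<'E'
from h import *
st(); print(robot.get_obs()["moment"], Ro.from_quat(robot.get_obs()["tool_rot"]).as_matrix()[:,2].round(4))
E
```

```text
t 17.02 p [0.5836 0.0653 0.0295] yaw 0.1092 F [ -7.4 -11.3   7.7] w 0.0232
[-1.99723624  1.37029075 -0.13773223] [ 2.0e-04  1.2e-03 -1.0e+00]
```

Emit:
drive_tool(
  targets=[0,0,0,0,0,0.4,0,0,0,0,0,0.8,0,0,0,0,0,0.8],
)

```text
time: 17.27
position: [0.5836, 0.0653, 0.0295]
tool_rot: [0.999, 0.049, 0.0, -0.0]
ft_force: [-6.5, -10.1, 7.1]
grip_width: 0.0239
```

```bash
python3 - <<'E'
from h import *
st(); print(robot.get_obs()["moment"], Ro.from_quat(robot.get_obs()["tool_rot"]).as_matrix()[:,2].round(4))
E
```

```text
t 17.27 p [0.5836 0.0653 0.0295] yaw 0.0982 F [ -6.5 -10.1   7.1] w 0.0239
[-1.87502611  1.25879694  0.46012367] [ 2.e-04  5.e-04 -1.e+00]
```

Emit:
drive_tool(
  targets=[0,0,0,0,0,-0.8,0,0,0,0,0,-1.6,0,0,0,0,0,-1.6],
)

```text
time: 17.52
position: [0.5837, 0.0654, 0.0295]
tool_rot: [0.998, 0.06, 0.0, -0.001]
ft_force: [-8.4, -10.7, 8.4]
grip_width: 0.0235
```

```bash
python3 - <<'E'
from h import *
st(); print(robot.get_obs()["moment"], Ro.from_quat(robot.get_obs()["tool_rot"]).as_matrix()[:,2].round(4))
E
```

```text
t 17.52 p [0.5837 0.0654 0.0295] yaw 0.12 F [ -8.4 -10.7   8.4] w 0.0235
[-2.14936254  1.35703046 -0.81316492] [ 3.e-04  2.e-03 -1.e+00]
```

Turning the tool ±0.7° changed the moment by ±0.6 N·m while the TCP stayed within 0.1 mm. So the square is held flush by both faces, and zero moment is at yaw ≈0.107. I return there and firm up the push.

Emit:
drive_tool(
  targets=[0.05,0,0,0,0,0.5,0.1,-0.05,0,0,0,1,0.2,-0.1,0,0,0.1,1,0.2,-0.1,0,0,0.1,1,0.2,-0.1,0,0,0.1,1],
)

```text
time: 17.93
position: [0.5836, 0.0654, 0.0296]
tool_rot: [0.999, 0.054, -0.001, 0.0]
ft_force: [-10.5, -15.3, 10.9]
grip_width: 0.0236
```

```bash
python3 - <<'E'
from h import *
import cv2
st(); print(robot.get_obs()["moment"], Ro.from_quat(robot.get_obs()["tool_rot"]).as_matrix()[:,2].round(4))
for n in("top","side"):
    p,d=robot.camera(n); p=p[:,:,::-1]
    cv2.imwrite(f"pics/t12{n}f.png",p)
    if n=="side": cv2.imwrite("pics/t12.png",cv2.resize(p[170:240,255:345],None,fx=8,fy=8,interpolation=cv2.INTER_CUBIC))
E
```

```text
t 17.93 p [0.5836 0.0654 0.0296] yaw 0.1071 F [-10.5 -15.3  10.9] w 0.0236
[-2.6704177   1.81770205 -0.06200823] [-2.1e-03 -4.0e-04 -1.0e+00]
```

View pics/t12.png

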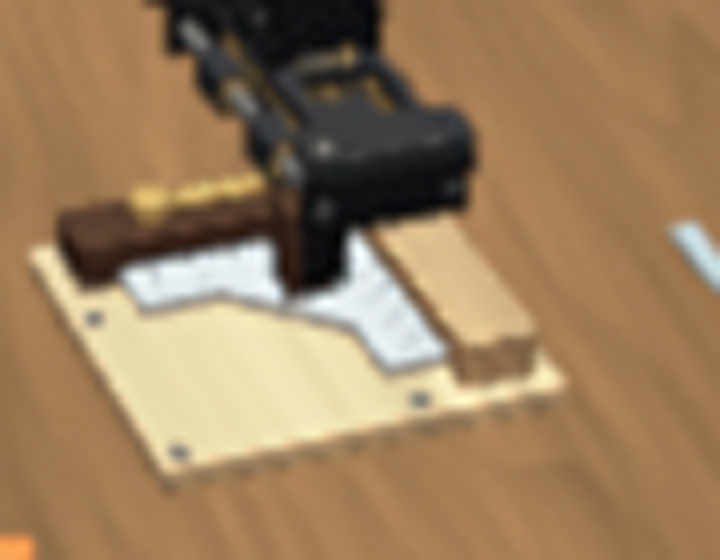

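View pics/t12sidef.png

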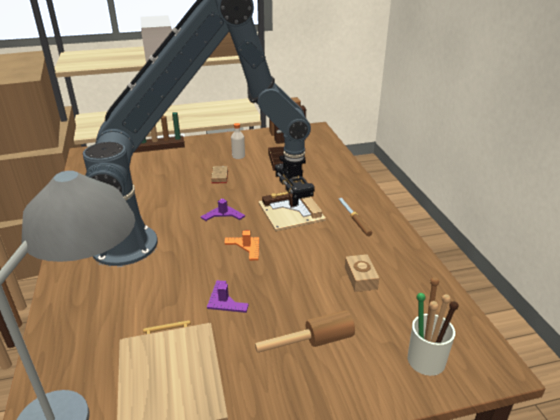

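View pics/t12topf.png

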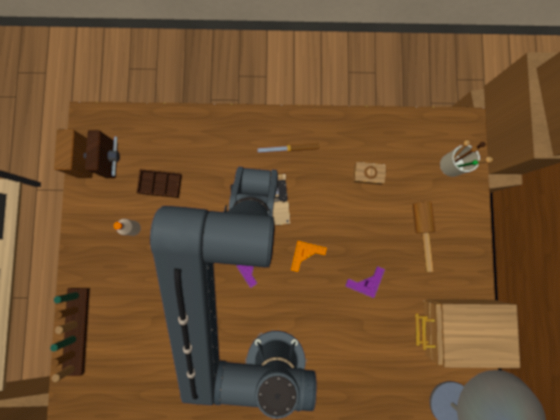

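The crop shows both legs against the members: along the stud from (120,270) to (275,240), and along the plate to (445,350). The bar is still along the stud, and the bystanders haven't moved. I hold briefly to confirm it's steady.

Emit:
drive_tool(
  targets=[0,0,0,0,0,0,0,0,0,0,0,0,0,0,0,0,0,0,0,0,0,0,0,0],
)

```text
time: 18.37
position: [0.5837, 0.0654, 0.0295]
tool_rot: [0.999, 0.054, -0.001, 0.0]
ft_force: [-10.6, -16.3, 10.6]
grip_width: 0.0234
```

```bash
python3 - <<'E'
from h import *
st(); print(robot.get_obs()["moment"]); robot.hand_in(); st()
E
```

```text
t 18.37 p [0.5837 0.0654 0.0295] yaw 0.1071 F [-10.6 -16.3  10.6] w 0.0234
[-2.65874694  1.78528174 -0.07420242]
the job is handed in; nothing more can be done
the job is handed in; nothing more can be done
```

I closed the hook, seated the square in the frame corner, and handed in at 18.4 s while still gripping and pressing.

- **Hook:** I pushed the knob until motion stopped and the force rose to about 6 N. With the arm clear, the top view showed the bar along the stud and against its catch pin. In the last picture the gripper hides the knob and pin, but the visible part of the bar still lies along the stud.
- **Square:** It was gripped by its block and laid flat on the board. At the end it was pressing about 12 N on the plate, 15 N on the stud and 11 N down, and it was steady.
- **Flushness:** Turning the tool ±0.7° was resisted with the TCP moving less than 0.1 mm. I finished near zero twisting moment, at yaw 0.107 (0.106 from the camera fit).
- **Bystanders:** Those visible in the last pictures look unmoved.

**What disagreed:**
- The first slide dragged on the board, so I lifted the square slightly, moved it to both faces and lowered it again.
- The seated position came out about 2 mm in x from the camera estimate, within calibration error.
- The tool leans about 0.1° under load.

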